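Clamp a cut pipe in the deburring machine's vee blocks and start the motor

ROBOT

A 6-joint arm with a two-finger parallel gripper is mounted at the origin on the work surface. World frame = base frame: x ahead of the robot, y to its left, z up, the work surface at z = 0. Lengths are in mm, angles in rad, forces in N, time in s.
With the tool pointing down it reaches from about 275 to 1000 mm from the base axis. Payload 8.4 kg.
Tool frame: the origin (TCP) lies between the finger pads; the fingertips stand 22 mm ahead of it and the grasp point (between the pads) lies 3 mm ahead of it (r.nose_length is the z of the fingertips in the tool frame, in mm); z points along the fingers, y is the line along which they close (so a half turn about z gives the same grasp; the last joint's range is limited). The gripper opens to 85 mm and grips with 20 to 120 N. Pads are 22 mm wide; open, the fingers measure 114 mm over their backs; the gripper's body (76 mm by 85 mm) begins 54 mm behind the grasp point. The pads swing forward as they close: fully open they stand 13 mm farther back than shut.
Start: joints at [-1.142, 0.353, 1.633, -0, 1.155, -0.002], TCP at [260.998, -567.898, 225.681] pointing down, gripper open.
Joint ranges: [-2.63, 2.63], [-0.92, 2.1], [0.06, 2.66], [-1.3, 4.44], [0, 2.69], [-3.02, 3.02]. Speed limits (rad/s): [2.22, 2.22, 2.79, 3.14, 3.14, 3.14].

INTERFACE

Orientations are given as [roll, pitch, yaw] about the fixed x, y, z axes, in that order (R = Rz(yaw) Ry(pitch) Rx(roll)).
In Python, from rig import r, cams gives the robot as it stands.
- The arm moves only by the shell command python3 -m handwheel 'ROWS' [FORCE]. ROWS is rows parted by semicolons, their numbers by spaces, 1 to 5 of them, each of 7 numbers: a rotation vector rx, ry, rz in rad, then dx, dy, dz in mm, then the opening from 0.0 (shut) to 1.0 (fully open); each row shifts and turns the commanded pose from where the row before left it, along the tool's axes as they then stand; what a row does not reach is not made up. A row lasts 1/12 s, in which the tool goes at most 41.7 mm and 0.125 rad, less where a joint would pass 70% of its speed; a pose out of reach is approached as far as the arm can. The fingers move at their own pace and stop on an object; FORCE is the grip in N (left out, the last holds). Time passes only in rows, so rows that do not move let the fingers close. It prints the time, the measured TCP pose, the force, the opening and the grip force at its end.
- r.sense(): the state, without advancing time (a new reading comes with each control period).
- cams.grab_frame(name): name is "scene" or "top" or "wrist"; returns the picture (420x560x3 uint8, red, green, blue); there is no depth.
- cams.camera_params(name): a dict with "fx", "fy", "cx", "cy" (pixels), "dist_coeffs" ([k1, k2, p1, p2, k3] as OpenCV has them; the pictures are not rectified), "rvec" (rotation vector, rad) and "tvec" (3), from world to camera coordinates, as OpenCV has them. Camera axes: x right, y down, z forward; pixel columns grow to the right and rows downward; lengths in mm; the calibration is good to about 2 mm. A picture is of the moment at which its call begins: read the wrist's pose just before it. camera_params takes no time and is no camera call; for the wrist camera it gives the pose at the moment of the call.
- r.sign_off(): hands the job in; it is judged then, once.
The state is a dict: "clock": time; "qpos": joint angles; "qvel": joint speeds; "joint_efforts": joint torques, N m; "eef_pos": TCP position; "tcp_rot": TCP orientation; "contact_force": force on the tool from outside, world axes, zero at the start; "wrist_torque": the same for the moment, N m; "opening": opening from 0.0 (shut) to 1.0 (fully open); "grasp_force": force on a finger pad.
Only numpy, scipy, OpenCV 4.12 (cv2) and the standard library are available. Lean on these libraries where they do the work, as an engineer would, in place of code of your own. Each camera call takes 0.05 s, during which the arm holds its last target. There are 200 camera calls.

TASK

Lay the thick cut pipe across the two vee blocks of the deburring machine, centred along them and lowered right into the vees, and let it go so that it beds itself, then swing the hold-down arm over until its pad bears on the pipe. Only when the pipe is clamped, twist the starter's spring-return wing handle clockwise to its stop, hold it there about a second while the motor runs up, then let it spring back home. Leave the rest of the things on the bench where they are.

Things in the scene. Friction and masses are not known exactly. Their poses are not given: they have to be found in the camera images.
- pipe: The job's pipe: plain bare steel tube, 48 mm outside diameter, 200 mm long, 0.5 to 0.9 kg, lying flat on the bench to the left or right of the machine, on the side where the starter box is not. Origin at the middle of its axis; its x axis runs along the tube. It may roll if nudged.
- machine: Green deburring machine; origin on the bench under the cradle, x away from the robot, y to the motor, z up. Base: x -70 to 112, y -170 to 270 mm, 35 mm high. Two dark steel vee blocks under the pipe, then (y 113 on) a cone cutter and (y 130 to 270) the motor, 112 mm diameter, its box 182 mm high at most. Clamp bracket: x 66 to 106, y -90 to -50, 168 mm high.
- cradle (a point): Where the middle of the bedded pipe's axis comes to lie: 120 mm above the bench, midway between the vee blocks. Same axes as the machine: the pipe lies along y. Blocks: 40 mm long, middles at y = -70 and +70 mm, 92 mm wide, 120 mm high; 90 degree vees, 68 mm wide at the top. The 100 mm between the blocks is open for the fingers down to the base.
- clamp (a joint): Hold-down arm, hinge angle in rad: 0 = level, its pad bearing on a bedded pipe (-0.12 with no pipe), positive = raised, 1.57 = upright. It starts open, at 1.25 to 1.7. The stiff hinge holds it where it is left (0.3 N m of friction; 2 to 4 N at the handle move it).
- clamp_hinge (a point): Middle of the clamp's hinge, fixed on the machine, at x = +85, y = -70, z = +37 mm from the cradle point, with the same axes; the hinge axis is y. The arm is 20 mm wide, 16 mm thick; down, it points to -x.
- clamp_handle (a point): Grip point on the clamp's black handle, a round bar of 22 mm diameter, parallel to the machine's y, that sticks out to the -y side of the arm's end. The point is on the bar's axis, 60 mm from the arm's centre line, 35 mm from the bar's free end. At joint angle q it is at x = 85 - 165 cos q, y = -130, z = 37 + 165 sin q (mm) from the cradle point.
- clamp_pad: Rubber swivel pad under the hold-down arm, 34 x 20 mm, 85 mm from the hinge, so right over the pipe's axis when the arm is down. Origin at its small pivot.
- switch (a joint): Turn of the starter's wing handle in rad: 0 at rest, 1.05 at the stop, growing as it is turned clockwise as seen looking at the sloping face. A spring brings it back: about 0.04 N m at rest, 0.16 N m at the stop.
- switch_grip (a point): Point to grip the starter's black wing handle: on its turning axis, 30 mm out from the sloping face. z is the turning axis, out of the face; x runs along the wing, up the slope at rest; it turns with the handle. Wing: 66 mm long, 18 mm thick, from 10 to 42 mm above the face, on a flat 42 mm round boss (8 mm high). Made to be gripped across its 18 mm with the tool along the axis.
- starter: Grey motor starter box, 180 mm wide, 150 mm deep, 35 mm high in front, 104 mm at the back; origin under its centre, front to -x. Its face slopes 28 degrees, leaning back from the robot. Beside the wing handle nothing on the face rises over 6 mm.
- thin_pipe: Bystander: a thinner steel tube, 27 mm in diameter, 180 mm long, lying in front of the machine. Origin at the middle of its axis.
- hammer: Bystander: hammer, 260 mm long, lying on the bench.
- mug: Bystander: white mug, 80 mm in diameter, 95 mm high. Origin under its centre.
- flask: Bystander: blue vacuum flask, 72 mm in diameter, 200 mm high. Origin under its centre.
- paint_can: Bystander: closed tin, 110 mm in diameter, 120 mm high. Origin under its centre.
- wrench: Bystander: wrench, 200 mm long, lying behind the machine.
- carton: Bystander: cardboard box, 120 x 70 x 50 mm. Origin under its centre.
Mind the look-alikes: they are no part of the job. Leave any green look-alike of the pipe alone.

How it is judged (in metres and radians):
On the way, in this order (a step that is already met when the one before it is completed fails the run):
1. the pipe lies bedded in both vee blocks, let go (x of pipe in the frame of cradle between -0.004 and 0.004 m and y of pipe in the frame of cradle between -0.012 and 0.012 m and z of pipe in the frame of cradle between -0.004 and 0.004 m and angle between the x axis of pipe and the y axis of cradle, either way round below 0.05 rad and contact force between the fingers and pipe below 0.1 N and linear speed of pipe below 0.02 m/s), for 0.2 s.
2. the hold-down arm is down with its pad bearing on the pipe (x of pipe in the frame of cradle between -0.004 and 0.004 m and y of pipe in the frame of cradle between -0.012 and 0.012 m and z of pipe in the frame of cradle between -0.004 and 0.004 m and angle between the x axis of pipe and the y axis of cradle, either way round below 0.05 rad and value of joint clamp below 0.05 rad and contact force between clamp_pad and pipe above 0.3 N), for 0.2 s.
3. the wing handle is held at its stop for a good half second, the pipe clamped (all of step 2 and value of joint switch above 0.97 rad), for 0.6 s.
At the end, for the whole second after the job is handed in: Pipe bedded in both vees, at rest (axis within 4 mm across and in height, middle within 12 mm of midway, within 0.05 rad of the cradle); hold-down arm down (under 0.05 rad), its pad pressing on the pipe (over 0.3 N); wing handle home (under 0.08 rad); nothing touched (all of step 2 and contact force between the fingers and pipe below 0.1 N and value of joint switch below 0.08 rad and linear speed of pipe below 0.02 m/s).
It fails at once if the wing handle is turned (over 0.3 rad) while the hold-down arm is not down (value of joint switch above 0.3 rad and value of joint clamp above 0.15 rad).
It fails at once if the pipe is let go more than 15 mm above its place in the vees (contact force between the fingers and pipe below 0.1 N and horizontal distance between pipe and cradle below 0.06 m and z of pipe in the frame of cradle above 0.015 m).
It fails at once if a bystander is moved by more than 40 mm (distance of any of thin_pipe, hammer, mug, flask, paint_can, wrench, carton from where it was at the start of the episode above 0.04 m).
It also fails if it takes over 72 s, if anything falls off the work surface, if the arm or the gripper's body presses on something with over 40 N, if the wrist force passes 120 N, or if a joint passes its speed limit or range.

## Working session

There is one attempt and no reset: what is moved stays moved. The work goes in short steps, Python scripts to look and compute and a shell command to move; the robot and the scene stay as the last step left them, time stands still between calls to the robot, and variables do not carry over. Pictures are saved under pics/ and viewed, at most 10 in all, crops included, and the job is handed in when it is done.

```bash
ls; mkdir -p pics
python3 - <<'E'
from rig import r,cams
import cv2
for n in ["scene","top"]:
    cv2.imwrite(f"pics/{n}0.png",cams.grab_frame(n)[:,:,::-1])
    print(n,cams.camera_params(n))
print(r.sense())
E
```

```text
pics
scene {'fx': 502.78815957155115, 'fy': 502.78815957155115, 'cx': 273.9584659852254, 'cy': 211.13417073798792, 'dist_coeffs': array([0.01799652, 0.        , 0.        , 0.        , 0.        ]), 'rvec': array([ 1.39352087,  2.27555163, -0.80015463]), 'tvec': array([ 283.72793004, -252.20295977, 2045.79814496])}
top {'fx': 544.9462238309402, 'fy': 544.9462238309402, 'cx': 286.0290878147079, 'cy': 212.97497963054866, 'dist_coeffs': array([0.01256426, 0.        , 0.        , 0.        , 0.        ]), 'rvec': array([ 2.18039534, -2.19448611,  0.09267243]), 'tvec': array([ -77.76044567,  495.77403566, 1629.84567874])}
{'clock': 0.1, 'qpos': array([-1.14240363e+00,  3.53578123e-01,  1.63406077e+00, -1.04525500e-05,
        1.15520730e+00, -2.40670146e-03]), 'qvel': array([-2.35250090e-04, -5.82019440e-05, -2.37928891e-03,  8.21400693e-04,
       -6.26866418e-04,  1.37111684e-04]), 'joint_efforts': array([ 6.08104783e-04, -6.06357908e+01, -3.42818213e+01, -1.00345937e-05,
        3.85900377e-03, -3.17928834e-05]), 'eef_pos': array([ 260.80972679, -567.50028163,  225.03681017]), 'tcp_rot': array([-3.14033910e+00,  6.54060702e-06,  4.30803631e-01]), 'contact_force': array([-0.51044034,  0.73669511,  0.23318212]), 'wrist_torque': array([-0.04264984,  0.02440561,  0.00254835]), 'grasp_force': 0.0, 'opening': 1.0006332866462686}
```

View pics/scene0.png

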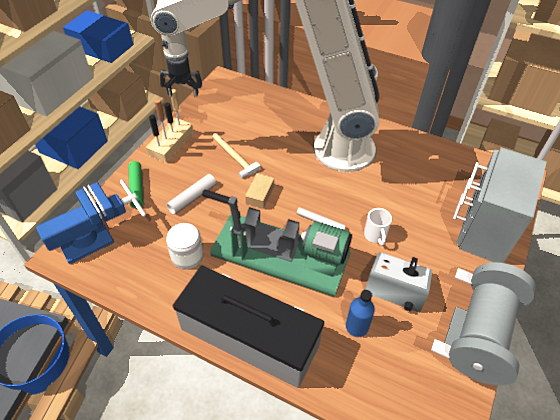

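View pics/top0.png

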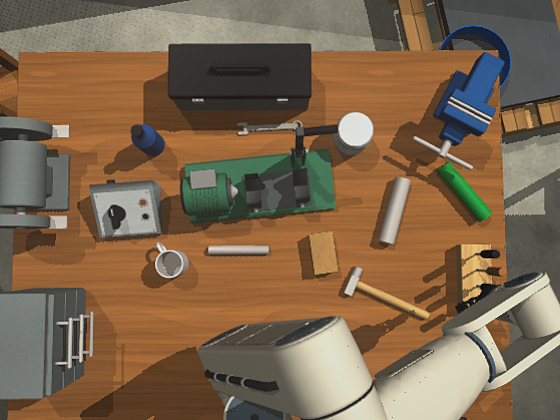

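The scene view shows the arm clear of the machine. In the top view (up = +x, left = +y):
- the machine is near (259,186), with vees at (254,190) and (292,186)
- the clamp handle, raised, is near (320,130)
- the job pipe is at (395,211) and the green look-alike at (464,192)
- the starter wing is at (117,216), the thin pipe at (238,250), the mug at (170,264) and the can at (354,133)

Next I'll measure with masks and take an enlarged view of the top picture.

```bash
cat > h.py <<'E'
import numpy as np, cv2
from scipy.spatial.transform import Rotation as Ro
from rig import r,cams
def ray(cp,uv):
    K=np.array([[cp['fx'],0,cp['cx']],[0,cp['fy'],cp['cy']],[0,0,1]])
    p=cv2.undistortPoints(np.array(uv,float).reshape(-1,1,2),K,cp['dist_coeffs']).reshape(-1,2)
    R=cv2.Rodrigues(cp['rvec'])[0]; d=np.c_[p,np.ones(len(p))]@R
    return -R.T@cp['tvec'], d/np.linalg.norm(d,axis=1)[:,None]
def plane(cp,uv,z):
    c,d=ray(cp,uv); return c+d*((z-c[2])/d[:,2])[:,None]
def tri(l):  # [(cp,uv)]
    A=np.zeros((3,3));b=np.zeros(3);cs=[]
    for cp,uv in l:
        c,d=ray(cp,[uv]);d=d[0];M=np.eye(3)-np.outer(d,d);A+=M;b+=M@c;cs.append((c,d))
    x=np.linalg.solve(A,b); return x,[np.linalg.norm(np.cross(x-c,d)) for c,d in cs]
def proj(cp,X):
    K=np.array([[cp['fx'],0,cp['cx']],[0,cp['fy'],cp['cy']],[0,0,1]])
    return cv2.projectPoints(np.array(X,float).reshape(-1,1,3),cp['rvec'],cp['tvec'],K,cp['dist_coeffs'])[0].reshape(-1,2)
def go(target,rpy,):
    "tool-frame step to target pose"
    s=r.sense();R=Ro.from_euler('xyz',s['tcp_rot']);T=Ro.from_euler('xyz',rpy)
    print('t',s['clock'],'rotvec',(R.inv()*T).as_rotvec().round(4),'d(tool now)',R.inv().apply(np.array(target)-s['eef_pos']).round(1),'d(tool after rot)',T.inv().apply(np.array(target)-s['eef_pos']).round(1))
def big(mask,roi):
    m=np.zeros_like(mask);u0,v0,u1,v1=roi;m[v0:v1,u0:u1]=mask[v0:v1,u0:u1]
    m=cv2.morphologyEx(m,cv2.MORPH_OPEN,np.ones((3,3),np.uint8))
    cs=cv2.findContours(m,cv2.RETR_EXTERNAL,cv2.CHAIN_APPROX_NONE)[0]
    return max(cs,key=cv2.contourArea)
E
python3 - <<'E'
from h import *
t=cv2.imread('pics/top0.png');s=cv2.imread('pics/scene0.png')
T=cams.camera_params('top');S=cams.camera_params('scene')
print('cams',ray(T,[[280,210]])[0],ray(S,[[280,210]])[0])
hs=cv2.cvtColor(t,cv2.COLOR_BGR2HSV);hs2=cv2.cvtColor(s,cv2.COLOR_BGR2HSV)
g=cv2.inRange(hs,(0,0,90),(180,60,255));g2=cv2.inRange(hs2,(0,0,90),(180,60,255))
a=big(g,(365,165,420,255));b=big(g2,(160,165,225,220))
for n,c,cp in(('top',a,T),('scene',b,S)):
    rc=cv2.minAreaRect(c);bx=cv2.boxPoints(rc);print(n,rc,cv2.contourArea(c));print(plane(cp,bx,24).round(0)); print('ctr',plane(cp,[rc[0]],24))
print('tri',tri([(T,cv2.minAreaRect(a)[0]),(S,cv2.minAreaRect(b)[0])]))
gm=big(cv2.inRange(hs,(60,70,30),(95,255,255)),(170,130,345,230))
rc=cv2.minAreaRect(gm);print('green',rc);print(plane(T,cv2.boxPoints(rc),35).round(0))
cv2.imwrite('pics/a.png',np.vstack([cv2.resize(t[115:240,80:345],(795,375),interpolation=2),np.hstack([cv2.resize(s[180:255,205:335],(390,225),interpolation=2),cv2.resize(s[235:310,360:495],(405,225),interpolation=2)])]))
E
```

```text
cams [ 371.17466131  -65.17980779 1663.19466128] [1454.52302016  410.00977345 1430.26315432]
top ((394.65386962890625, 209.76922607421875), (15.173102378845215, 67.27034759521484), 15.255120277404785) 918.5
[[ 411. -359.   24.]
 [ 607. -416.   24.]
 [ 595. -460.   24.]
 [ 399. -402.   24.]]
ctr [[ 502.60255196 -409.24312838   24.        ]]
scene ((190.80322265625, 193.41989135742188), (13.241095542907715, 55.216270446777344), 54.1623420715332) 648.0
[[ 589. -465.   24.]
 [ 377. -405.   24.]
 [ 411. -350.   24.]
 [ 618. -412.   24.]]
ctr [[ 501.68931343 -408.384476     24.        ]]
tri (array([ 502.29387312, -408.57817829,   24.65384679]), [np.float64(0.5724764978916181), np.float64(0.5724764978915334)])
green ((237.10520935058594, 183.50987243652344), (49.44082260131836, 111.04500579833984), 84.05313110351562)
[[ 642.  239.   35.]
 [ 675.  -93.   35.]
 [ 526. -108.   35.]
 [ 493.  223.   35.]]
```

View pics/a.png

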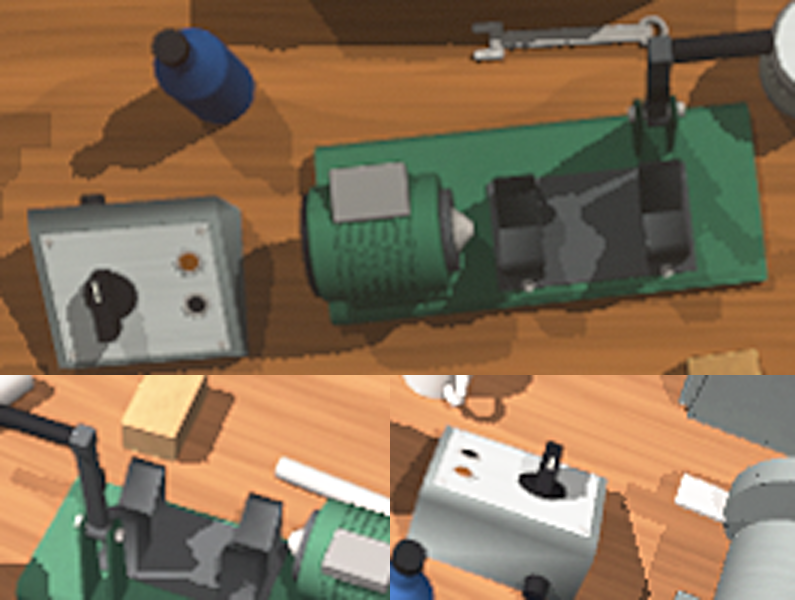

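The enlarged crop shows these points, in crop pixels:
- base corners (330,322), (767,281), (747,102) and (316,147)
- two dark vees spanning x 490–540 and 640–692
- clamp arm upright, with its handle pointing to -y at (675–770,45)
- starter wing near (105,300)

I'll work out the machine pose from these.

Run:
```python
from h import *
T=cams.camera_params('top');S=cams.camera_params('scene')
c=lambda p:np.array(p)/3.+[80,115]
W=plane(T,c([(330,322),(767,281),(747,102),(316,147)]),35)[:,:2];print(W.round(1))
M=np.array([(-70,270),(-70,-170),(112,-170),(112,270)],float)
# rigid fit
mw,mm=W.mean(0),M.mean(0);H=(M-mm).T@(W-mw);th=np.arctan2(H[0,1]-H[1,0],H[0,0]+H[1,1])
R=np.array([[np.cos(th),-np.sin(th)],[np.sin(th),np.cos(th)]]);o=mw-R@mm
print('yaw',th,'origin',o,'res',(W-(M@R.T+o)).round(1))
f=lambda x,y,z:np.r_[R@[x,y]+o,z]
P=[f(x,y,120) for y in(50,90,-50,-90) for x in(-46,46)]
print('vee corners crop px',((proj(T,P)-[80,115])*3).round(0).tolist())
print('scene crop',((proj(S,P)-[205,180])*3+[0,375]).round(0).tolist())
for q in(1.25,1.4,1.57,1.7):
  H_=f(85-165*np.cos(q),-130-35*0+35-0,157+165*np.sin(q));E=f(85-165*np.cos(q),-165,157+165*np.sin(q))
  print(q,((proj(T,[E])-[80,115])*3).round(0),proj(S,[E]).round(0))
```

```text
[[ 467.8  206.2]
 [ 506.1 -229.8]
 [ 687.3 -212.1]
 [ 643.7  221.3]]
yaw 0.09360511729964888 origin [560.00527433 -55.34328878] res [[ 2.7 -0.7]
 [-0.1  1.3]
 [-0.1  2. ]
 [-2.5 -2.6]]
vee corners crop px [[544.0, 271.0], [535.0, 175.0], [502.0, 276.0], [493.0, 180.0], [649.0, 261.0], [639.0, 165.0], [691.0, 257.0], [681.0, 161.0]]
scene crop [[248.0, 488.0], [217.0, 550.0], [282.0, 498.0], [252.0, 562.0], [164.0, 462.0], [132.0, 522.0], [131.0, 451.0], [98.0, 512.0]]
1.25 [[783. 131.]] [[214. 176.]]
1.4 [[780. 102.]] [[210. 180.]]
1.57 [[777.  68.]] [[206. 186.]]
1.7 [[774.  43.]] [[202. 192.]]
```

The pose fit is good: origin about (560,-55), yaw 0.094. The predicted block corners match the picture. Next I'll turn and go above the pipe.

```bash
python3 -m handwheel '0 0 0.119 0 0 0 1;0 0 0.119 0 0 0 1;0 0 0.119 0 0 0 1;0 0 0.119 0 0 0 1;0 0 0.119 0 0 0 1'; python3 -m handwheel '0 0 0.119 0 0 0 1;0 0 0 0 0 0 1'; python3 -c "
from h import *
go([502,-409,190],[np.pi,0,-0.284])"
```

```text
clock: 0.52
eef_pos: [260.9, -567.6, 225.2]
tcp_rot: [-3.141, 0.0, -0.17]
contact_force: [-0.4, 0.3, 0.2]
opening: 1.0
grasp_force: 0.0
clock: 0.68
eef_pos: [260.9, -567.6, 225.3]
tcp_rot: [-3.141, 0.001, -0.289]
contact_force: [0.1, -0.5, -0.0]
opening: 1.002
grasp_force: 0.0
t 0.6833 rotvec [-0.0006  0.0005 -0.0047] d(tool now) [ 186.  -220.7   35.3] d(tool after rot) [ 187.  -219.9   35.3]
```

```bash
python3 -m handwheel '0 0 0 23 -27.5 4;0 0 0 23 -27.5 4' 2>&1 | tail -1; python3 -m handwheel '0 0 0 23 -27.5 4 1;0 0 0 23 -27.5 4 1;0 0 0 23 -27.5 4 1;0 0 0 23 -27.5 4 1'; python3 -m handwheel '0 0 0 23 -27.5 5 1;0 0 0 23 -27.5 5 1;0 0 0 23 -27.5 5 1;0 0 -0.005 25 -27.5 5 1;0 0 0 0 0 0 1'; python3 -c "
from h import *
import json
print(r.sense()['eef_pos'],r.sense()['tcp_rot']);cp=cams.camera_params('wrist');f=cams.grab_frame('wrist')
import pickle;pickle.dump(cp,open('w1.pkl','wb'))
cv2.imwrite('pics/w1.png',f[:,:,::-1])
a=.284;print(ray(cp,[[280,210]]));print('predicted ends', proj(cp,[[502+x*np.cos(a),-409-x*np.sin(a),24] for x in(-100,0,100)]).round(0))"
```

```text
ValueError: each row has 7 numbers
clock: 1.02
eef_pos: [380.9, -487.0, 209.3]
tcp_rot: [-3.141, 0.0, -0.279]
contact_force: [-0.7, -1.0, 1.3]
opening: 1.0
grasp_force: 0.0
clock: 1.43
eef_pos: [505.5, -404.8, 188.5]
tcp_rot: [-3.139, -0.0, -0.27]
contact_force: [-0.7, -0.3, 0.9]
opening: 1.001
grasp_force: 0.0
[ 505.47097307 -404.7968003   188.45203462] [-3.13945307e+00 -4.58040271e-04 -2.70086328e-01]
(array([ 583.88247003, -426.61175419,  338.12751048]), array([[-0.30918218,  0.08781336, -0.94693991]]))
predicted ends [[284. 281.]
 [286. 187.]
 [288.  72.]]
```

View pics/w1.png

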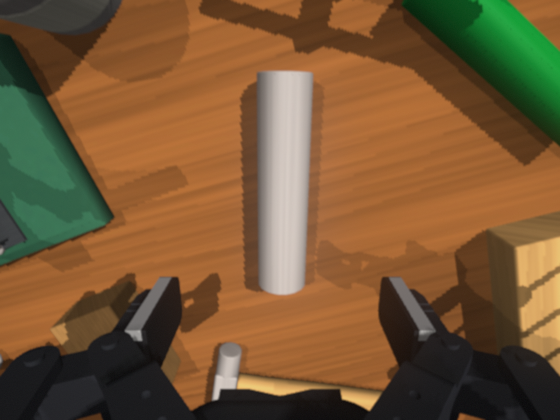

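The wrist picture shows the pipe standing upright in the frame, from (285,72) to (282,290). That matches the prediction of (288,72) to (284,281). I'll refine it by mask.

Run:
```python
from h import *
import pickle
cp=pickle.load(open('w1.pkl','rb'));hs=cv2.cvtColor(cv2.imread('pics/w1.png'),cv2.COLOR_BGR2HSV)
c=big(cv2.inRange(hs,(0,0,80),(180,60,255)),(230,50,340,310));m=np.zeros((420,560),np.uint8);cv2.drawContours(m,[c],-1,255,-1)
P=[]
for v in range(85,281,5):
    u=np.flatnonzero(m[v]); P.append(((u[0]-.5+u[-1]+.5)/2,v,u[-1]-u[0]+1))
P=np.array(P);W=plane(cp,P[:,:2],24);vx,vy,x0,y0=cv2.fitLine(W[:,:2].astype(np.float32),cv2.DIST_HUBER,0,.01,.01).ravel()
b=cv2.boundingRect(c);print('bbox',b)
E=plane(cp,[(285,b[1]+1),(282.5,b[1]+b[3])],24);print('yaw',np.arctan2(vy,vx),'line pt',x0,y0,'ends',E.round(1),np.linalg.norm(E[0]-E[1]))
# height by width: distance
d=P[:,2]/cp['fx'];print('range from width',(48/d[[0,20,-1]]).round(0), [(cv2.Rodrigues(cp['rvec'])[0]@w+cp['tvec'])[2].round(0) for w in W[[0,20,-1]]])
th=np.arctan2(vy,vx);th=th if abs(th)<1 else th-np.pi
# centre from top/scene 502.3,-408.6 projected onto line
n=np.array([np.cos(th),np.sin(th)]);ctr=np.array([x0,y0])+n*(n@(np.array([502.3,-408.6])-[x0,y0]));print(ctr,th)
# tool TCP target = ctr
go([*ctr,27],[np.pi,0,th])
```

```text
bbox (258, 71, 55, 224)
yaw -0.28471985 line pt 503.74106 -406.50623 ends [[ 598.6 -434.5   24. ]
 [ 390.5 -374.9   24. ]] 216.50194830725408
range from width [308. 333. 362.] [np.float64(296.0), np.float64(324.0), np.float64(356.0)]
[ 502.97813711 -406.28294034] -0.28471985
t 1.4833 rotvec [-0.0009  0.0007  0.0144] d(tool now) [-2.000e-01  1.000e-01  1.617e+02] d(tool after rot) [ -0.3  -0.  161.7]
```

```bash
python3 -m handwheel '0 0 0.014 0 0 30 1;0 0 0 0 0 30 1;0 0 0 0 0 30 1;0 0 0 0 0 30 1;0 0 0 0 0 25 1'; python3 -m handwheel '0 0 0 0 0 12 1;0 0 0 0 0 4.5 1;0 0 0 0 0 0 1'; python3 -m handwheel '0 0 0 0 0 0 0.3;0 0 0 0 0 0 0.3;0 0 0 0 0 0 0.3;0 0 0 0 0 0 0.3;0 0 0 0 0 0 0.3' 60
```

```text
clock: 1.9
eef_pos: [499.4, -408.9, 42.7]
tcp_rot: [-3.141, 0.001, -0.29]
contact_force: [-0.1, -1.2, -0.6]
opening: 0.999
grasp_force: 0.0
clock: 2.15
eef_pos: [500.3, -408.9, 27.7]
tcp_rot: [-3.141, 0.001, -0.292]
contact_force: [-1.3, 0.2, -0.5]
opening: 1.0
grasp_force: 0.0
clock: 2.57
eef_pos: [502.5, -407.9, 31.8]
tcp_rot: [-3.14, -0.002, -0.293]
contact_force: [-3.5, 11.9, 26.9]
opening: 0.386
grasp_force: 52.9
```

```bash
python3 -m handwheel '0 0 0 0 0 0 0.3;0 0 0 0 0 0 0.3;0 0 0 0 0 0 0.3'; python3 -c "
from h import *
cp=cams.camera_params('wrist');s=r.sense();print(s['eef_pos'],s['wrist_torque'],s['contact_force'])
a=cams.grab_frame('wrist')[150:,:,::-1];b=cams.grab_frame('scene')[140:240,130:260,::-1]
cv2.imwrite('pics/g1.png',np.hstack([cv2.resize(a,(480,231)),cv2.resize(b,(300,231),interpolation=2)]))"
```

```text
clock: 2.82
eef_pos: [502.4, -408.0, 31.9]
tcp_rot: [-3.141, -0.002, -0.292]
contact_force: [-3.4, 11.3, 26.7]
opening: 0.388
grasp_force: 52.7
[ 502.41929516 -407.95204343   31.85643349] [2.32264038 0.40899149 0.17300541] [-3.42556809 11.28572283 26.74842689]
```

View pics/g1.png

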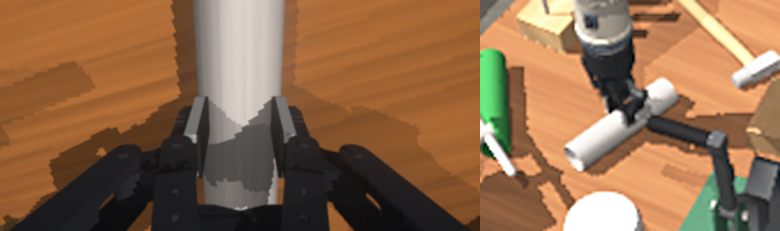

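The pads grip the pipe, but the tips press on the bench (+27 N), because they swing forward as they close. I'll open, raise 9 mm and grip again.

```bash
python3 -c "from rig import r;print(r.nose_length)"; python3 -m handwheel '0 0 0 0 0 0 0.75;0 0 0 0 0 0 0.75;0 0 0 0 0 0 0.75;0 0 0 0 0 -9 0.75;0 0 0 0 0 0 0.75';  python3 -m handwheel '0 0 0 0 0 0 0.3;0 0 0 0 0 0 0.3;0 0 0 0 0 0 0.3;0 0 0 0 0 0 0.3;0 0 0 0 0 0 0.3' 60;python3 -m handwheel '0 0 0 0 0 0 0.3;0 0 0 0 0 0 0.3'
```

```text
22.0
clock: 3.33
eef_pos: [501.6, -409.1, 38.5]
tcp_rot: [3.141, -0.001, -0.292]
contact_force: [0.2, -0.6, 0.1]
opening: 0.749
grasp_force: 0.0
clock: 3.75
eef_pos: [501.0, -409.1, 37.8]
tcp_rot: [3.141, -0.0, -0.292]
contact_force: [-2.8, 0.3, 7.8]
opening: 0.302
grasp_force: 7.9
clock: 3.92
eef_pos: [501.0, -409.1, 37.8]
tcp_rot: [3.141, -0.0, -0.292]
contact_force: [-2.1, 0.3, 7.9]
opening: 0.301
grasp_force: 7.9
```

The grip now reaches the commanded 0.30 with little force, so the pads are not across the diameter. I'll look closely.

```bash
python3 -c "
from h import *
s=r.sense();cp=cams.camera_params('wrist')
R=Ro.from_euler('xyz',s['tcp_rot'])
for z in(0,3,22): print(z,proj(cp,[s['eef_pos']+R.apply([x,y,z]) for x,y in((0,-24),(0,24),(11,-24),(11,24))]).round(0).tolist())
a=-.285;print('pipe silh ends', proj(cp,[[503+x*np.cos(a),-406.3+x*np.sin(a),24] for x in(-100,-50,0,50,100)]).round(0).tolist())
a=cams.grab_frame('wrist')[:,:,::-1];cv2.imwrite('pics/g2.png',cv2.resize(a[200:,140:420],(760,597),interpolation=2))"
```

```text
0 [[231.0, 270.0], [330.0, 270.0], [230.0, 249.0], [331.0, 249.0]]
3 [[232.0, 267.0], [329.0, 267.0], [231.0, 247.0], [330.0, 246.0]]
22 [[236.0, 250.0], [325.0, 250.0], [236.0, 232.0], [325.0, 231.0]]
pipe silh ends [[277.0, 403.0], [275.0, 335.0], [274.0, 255.0], [273.0, 160.0], [271.0, 44.0]]
```

View pics/g2.png

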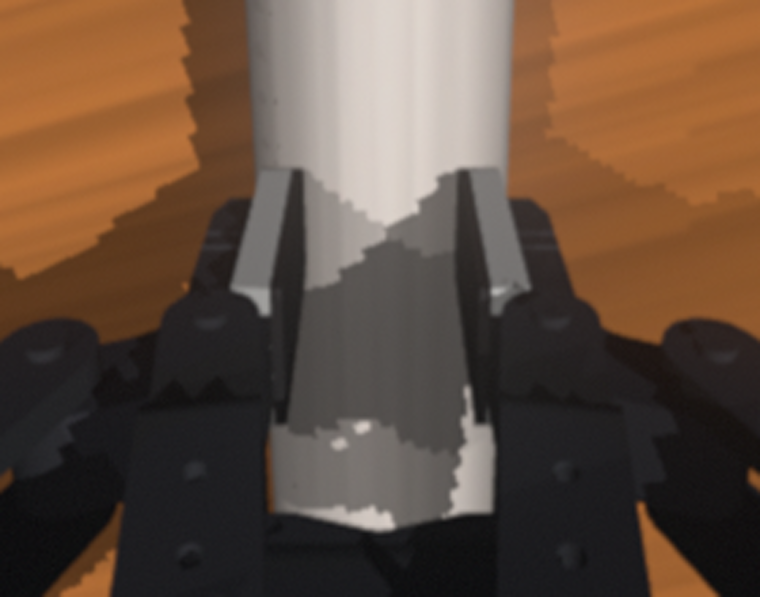

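The crop shows the pad tips at crop (298,170) and (460,170), on the crown of the pipe. The pipe edges lie outside them at 250 and 512, so the tips reach less far than I assumed. I'll open, then go down in small steps and watch the force.

```bash
python3 -m handwheel '0 0 0 0 0 0 1;0 0 0 0 0 0 1;0 0 0 0 0 0 1;0 0 0 0 0 9 1;0 0 0 0 0 0 1'; for i in 1 2; do :; done; python3 -m handwheel '0 0 0 0 0 5 1;0 0 0 0 0 0 1' ; python3 -m handwheel '0 0 0 0 0 4 1;0 0 0 0 0 0 1'; python3 -c "
from h import *
s=r.sense();cp=cams.camera_params('wrist');R=Ro.from_euler('xyz',s['tcp_rot'])
for z in(-20,-10,0,10,22): print(z,proj(cp,[s['eef_pos']+R.apply([x,y,z]) for x,y in((0,-42),(0,42),(11,-42),(11,42))]).round(0).tolist())
print(cp['fx'])
a=cams.grab_frame('wrist')[:,:,::-1];b=cams.grab_frame('scene')[150:220,150:240,::-1];cv2.imwrite('pics/g3.png',np.hstack([cv2.resize(a[150:],(448,216)),cv2.resize(b,(278,216),interpolation=2)]))"
```

```text
clock: 4.38
eef_pos: [500.3, -408.0, 26.5]
tcp_rot: [-3.141, 0.002, -0.292]
contact_force: [-0.0, 0.2, -0.1]
opening: 0.978
grasp_force: 0.0
clock: 4.55
eef_pos: [500.5, -408.2, 21.9]
tcp_rot: [-3.141, 0.002, -0.292]
contact_force: [-0.0, -0.7, -0.2]
opening: 1.001
grasp_force: 0.0
clock: 4.72
eef_pos: [500.8, -408.4, 18.4]
tcp_rot: [-3.141, 0.001, -0.292]
contact_force: [-0.2, -0.5, -0.7]
opening: 0.999
grasp_force: 0.0
-20 [[183.0, 293.0], [379.0, 292.0], [180.0, 270.0], [381.0, 269.0]]
-10 [[189.0, 281.0], [373.0, 280.0], [186.0, 259.0], [375.0, 259.0]]
0 [[194.0, 270.0], [367.0, 270.0], [192.0, 249.0], [369.0, 249.0]]
10 [[198.0, 260.0], [363.0, 260.0], [197.0, 241.0], [364.0, 240.0]]
22 [[203.0, 250.0], [358.0, 250.0], [202.0, 232.0], [359.0, 231.0]]
346.7811250299244
```

View pics/g3.png

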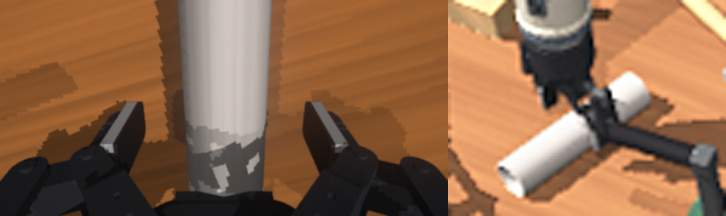

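The open tips (crop (143,103) and (308,103)) are still well above the bench. There was no contact with the TCP at 18 mm, where nominal tips would already be in the bench. I'll keep going down under force watch.

```bash
python3 -m handwheel '0 0 0 0 0 4 1;0 0 0 0 0 4 1;0 0 0 0 0 0 1'|head -5; python3 -m handwheel '0 0 0 0 0 4 1;0 0 0 0 0 0 1' |head -5; python3 -c "
from h import *
s=r.sense();cp=cams.camera_params('wrist');R=Ro.from_euler('xyz',s['tcp_rot'])
f=cams.grab_frame('scene');np.save('s.npy',f);t=cams.grab_frame('top')
for n in('scene','top'): print(n,proj(cams.camera_params(n),[s['eef_pos']+R.apply([0,0,z]) for z in(22,0,-51,-100)]).round(0).tolist())
cv2.imwrite('pics/g4.png',np.hstack([cv2.resize(f[70:220,130:250,::-1],(480,600),interpolation=2)]))"
```

```text
clock: 5.07
eef_pos: [500.7, -408.3, 10.4]
tcp_rot: [-3.141, 0.001, -0.292]
contact_force: [-0.3, 0.4, -0.3]
opening: 0.999
clock: 5.23
eef_pos: [500.8, -408.4, 6.5]
tcp_rot: [-3.141, 0.001, -0.292]
contact_force: [-0.5, -0.4, 0.9]
opening: 1.004
scene [[192.0, 200.0], [192.0, 196.0], [190.0, 187.0], [188.0, 178.0]]
top [[392.0, 211.0], [393.0, 211.0], [397.0, 209.0], [400.0, 208.0]]
```

View pics/g4.png

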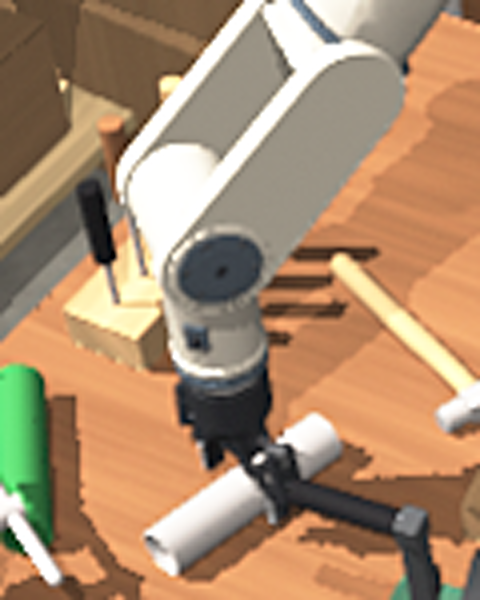

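The fingers straddle the pipe and the tips are near crop (210,465) and (272,515), about 30 mm higher than the nominal tool length gives. I'll go down further and grip.

```bash
python3 -m handwheel '0 0 0 0 0 4 1;0 0 0 0 0 4 1;0 0 0 0 0 0 1'|head -5; python3 -m handwheel '0 0 0 0 0 3 1;0 0 0 0 0 0 1' |head -5;python3 -m handwheel '0 0 0 0 0 0 0.3;0 0 0 0 0 0 0.3;0 0 0 0 0 0 0.3;0 0 0 0 0 0 0.3;0 0 0 0 0 0 0.3' 60;python3 -m handwheel '0 0 0 0 0 0 0.3;0 0 0 0 0 0 0.3'
```

```text
clock: 5.58
eef_pos: [500.6, -408.3, -1.7]
tcp_rot: [-3.141, 0.001, -0.292]
contact_force: [-1.1, 0.6, 0.1]
opening: 0.999
clock: 5.75
eef_pos: [500.8, -408.5, -4.4]
tcp_rot: [-3.141, 0.001, -0.292]
contact_force: [0.1, 0.1, 0.1]
opening: 1.0
clock: 6.17
eef_pos: [501.2, -408.9, -3.3]
tcp_rot: [3.141, -0.0, -0.292]
contact_force: [-2.3, 0.4, 4.5]
opening: 0.55
grasp_force: 61.6
clock: 6.33
eef_pos: [501.2, -408.9, -3.3]
tcp_rot: [3.141, -0.0, -0.292]
contact_force: [-2.4, -1.6, 6.1]
opening: 0.545
grasp_force: 61.7
```

The opening of 0.545 means the grip is almost on the diameter, slightly above the axis. I'll regrip 5 mm lower, then lift.

```bash
python3 -m handwheel '0 0 0 0 0 0 0.8;0 0 0 0 0 0 0.8;0 0 0 0 0 5 0.8;0 0 0 0 0 0 0.8' |head -5;python3 -m handwheel '0 0 0 0 0 0 0.3;0 0 0 0 0 0 0.3;0 0 0 0 0 0 0.3;0 0 0 0 0 0 0.3;0 0 0 0 0 0 0.3' 80;python3 -m handwheel '0 0 0 0 0 -10 0.3;0 0 0 0 0 -10 0.3;0 0 0 0 0 -10 0.3;0 0 0 0 0 0 0.3;0 0 0 0 0 0 0.3'
```

```text
clock: 6.67
eef_pos: [500.7, -408.2, -9.8]
tcp_rot: [-3.141, 0.001, -0.292]
contact_force: [-1.1, -0.3, -0.2]
opening: 0.796
clock: 7.08
eef_pos: [501.6, -409.0, -7.8]
tcp_rot: [3.141, -0.001, -0.292]
contact_force: [-1.3, 0.9, 7.5]
opening: 0.546
grasp_force: 85.6
clock: 7.5
eef_pos: [501.5, -409.0, 22.0]
tcp_rot: [3.141, -0.001, -0.292]
contact_force: [0.2, -0.8, -7.8]
opening: 0.548
grasp_force: 83.3
```

The pipe is lifted: 7.8 N, so about 0.8 kg. Its axis is 31.8 mm above the reported TCP height. I'll raise it high and turn it parallel to the cradle.

```bash
python3 -m handwheel '0 0 0 0 0 -30 0.3;0 0 0 0 0 -40 0.3;0 0 0 0 0 -40 0.3;0 0 0 0 0 -40 0.3;0 0 0 0 0 -40 0.3'|head -2; python3 -m handwheel '0 0 -0.12 0 0 -18 0.3;0 0 -0.122 0 0 0 0.3;0 0 -0.122 0 0 0 0.3;0 0 -0.122 0 0 0 0.3;0 0 -0.122 0 0 0 0.3' |head -2;python3 -m handwheel '0 0 -0.122 0 0 0 0.3;0 0 -0.122 0 0 0 0.3;0 0 -0.122 0 0 0 0.3;0 0 -0.122 0 0 0 0.3;0 0 -0.122 0 0 0 0.3' |head -2;python3 -m handwheel '0 0 -0.122 0 0 0 0.3;0 0 -0.122 0 0 0 0.3;0 0 -0.122 0 0 0 0.3;0 0 -0.122 0 0 0 0.3;0 0 -0.122 0 0 0 0.3' |head -2;python3 -m handwheel '0 0 -0.122 0 0 0 0.3;0 0 0 0 0 0 0.3'; python3 -c "
from h import *
go([560,-55.3,229],[np.pi,0,1.664])"
```

```text
clock: 7.92
eef_pos: [500.4, -408.0, 212.2]
clock: 8.33
eef_pos: [500.5, -408.2, 228.4]
clock: 8.75
eef_pos: [500.5, -408.1, 228.2]
clock: 9.17
eef_pos: [500.5, -408.2, 228.2]
clock: 9.33
eef_pos: [500.6, -408.2, 228.3]
tcp_rot: [-3.14, -0.001, 1.664]
contact_force: [-0.5, -0.8, -6.6]
opening: 0.541
grasp_force: 85.7
t 9.3333 rotvec [-0.0012 -0.0011 -0.0004] d(tool now) [345.9  91.9  -0.4] d(tool after rot) [345.8  92.   -0.7]
```

```bash
python3 -m handwheel '0 0 0 38.4 10.2 0 0.3;0 0 0 38.4 10.2 0 0.3;0 0 0 38.4 10.2 0 0.3;0 0 0 38.4 10.2 0 0.3;0 0 0 38.4 10.2 0 0.3'|head -2; python3 -m handwheel '0 0 0 38.4 10.2 0 0.3;0 0 0 38.4 10.2 0 0.3;0 0 0 38.4 10.2 0 0.3;0 0 0 38.4 10.2 0 0.3;0 0 0 0 0 0 0.3'
python3 - <<'E'
from h import *
go([560,-55.3,229],[np.pi,0,1.664])
s=r.sense();T=cams.camera_params('top');S=cams.camera_params('scene')
z=s['eef_pos'][2]+31.8;a=1.664
for n,cp in(('top',T),('scene',S)):
    f=cams.grab_frame(n);cv2.imwrite(f'pics/p_{n}.png',f[:,:,::-1])
    hs=cv2.cvtColor(f,cv2.COLOR_RGB2HSV);m=cv2.inRange(hs,(0,0,85),(180,60,255))
    pr=proj(cp,[[*(s['eef_pos'][:2]+k*np.array([np.cos(a),np.sin(a)])),z] for k in(-100,-50,0,50,100)]).round(0)
    print(n,'pred ends',pr.tolist())
    u0,v0=pr.min(0).astype(int)-22;u1,v1=pr.max(0).astype(int)+22
    mm=m[v0:v1,u0:u1];nl,lab,st,ce=cv2.connectedComponentsWithStats(mm)
    print([(st[i].tolist(),ce[i].round(0).tolist()) for i in range(1,nl) if st[i,4]>60],(u0,v0))
E
```

```text
clock: 9.75
eef_pos: [534.7, -211.1, 228.8]
clock: 10.17
eef_pos: [563.0, -49.8, 229.0]
tcp_rot: [3.141, -0.003, 1.657]
contact_force: [1.0, -0.5, -7.0]
opening: 0.541
grasp_force: 85.7
t 10.1667 rotvec [ 0.0006 -0.0035 -0.0073] d(tool now) [-5.2 -3.5 -0.1] d(tool after rot) [-5.2 -3.5 -0. ]
top pred ends [[313.0, 176.0], [294.0, 178.0], [275.0, 180.0], [255.0, 182.0], [236.0, 184.0]]
[([16, 0, 85, 52, 2637], [58.0, 21.0])] (np.int64(214), np.int64(154))
scene pred ends [[240.0, 188.0], [254.0, 192.0], [269.0, 197.0], [285.0, 201.0], [300.0, 206.0]]
[([21, 0, 18, 12, 132], [30.0, 5.0]), ([19, 14, 29, 20, 370], [32.0, 23.0]), ([50, 21, 54, 36, 667], [74.0, 38.0]), ([26, 44, 15, 17, 166], [34.0, 52.0])] (np.int64(218), np.int64(166))
```

```bash
python3 -m handwheel '0 0 -0.007 -2 -1 0 0.3;0 0 0 0 0 0 0.3;0 0 0 0 0 0 0.3'; python3 -c "
from h import *
go([560,-55.3,110],[np.pi,0,1.664])"
```

```text
clock: 10.52
eef_pos: [561.4, -59.7, 229.1]
tcp_rot: [-3.141, 0.0, 1.662]
contact_force: [-0.5, -0.2, -7.8]
opening: 0.544
grasp_force: 85.7
t 10.5167 rotvec [-0.0003  0.0002 -0.0019] d(tool now) [  4.6  -0.9 119.1] d(tool after rot) [  4.5  -0.9 119.1]
```

```bash
python3 -m handwheel '0 0 -0.002 4.5 -1 25 0.3;0 0 0 0 0 30 0.3;0 0 0 0 0 30 0.3;0 0 0 0 0 20 0.3;0 0 0 0 0 0 0.3'; python3 -m handwheel '0 0 0 0 0 7 0.3;0 0 0 0 0 6 0.3;0 0 0 0 0 0 0.3'; python3 -c "
from h import *
go([560,-55.3,88],[np.pi,0,1.664])"
```

```text
clock: 10.93
eef_pos: [557.0, -54.8, 120.0]
tcp_rot: [-3.134, -0.001, 1.664]
contact_force: [-2.1, 0.1, -8.4]
opening: 0.539
grasp_force: 85.4
clock: 11.18
eef_pos: [560.6, -54.5, 111.4]
tcp_rot: [3.141, 0.0, 1.666]
contact_force: [-0.3, 0.9, -7.9]
opening: 0.545
grasp_force: 85.7
t 11.1833 rotvec [0.0008 0.0001 0.002 ] d(tool now) [-0.8 -0.7 23.4] d(tool after rot) [-0.8 -0.7 23.4]
```

```bash
python3 -m handwheel '0 0 0 0 0 7 0.3;0 0 0 0 0 6 0.3;0 0 0 0 0 0 0.3'|head -4; python3 -m handwheel '0 0 0 0 0 4 0.3;0 0 0 0 0 0 0.3' |head -4; python3 -m handwheel '0 0 0 0 0 3 0.3;0 0 0 0 0 0 0.3' |head -4
```

```text
clock: 11.43
eef_pos: [559.8, -54.0, 97.5]
tcp_rot: [-3.141, -0.0, 1.667]
contact_force: [-0.6, 0.3, -6.9]
clock: 11.6
eef_pos: [560.7, -54.0, 94.1]
tcp_rot: [3.141, 0.0, 1.667]
contact_force: [1.4, 0.3, -6.6]
clock: 11.77
eef_pos: [562.5, -54.1, 92.3]
tcp_rot: [3.137, 0.001, 1.667]
contact_force: [4.6, 1.2, -1.8]
```

The vee pushes the tool to +x, so I'll yield a little that way and keep lowering.

```bash
python3 -m handwheel '0 0 0 0 2.5 2 0.3;0 0 0 0 0 0 0.3' |head -4; python3 -m handwheel '0 0 0 0 0.5 2.5 0.3;0 0 0 0 0 0 0.3' |head -4
```

```text
clock: 11.93
eef_pos: [564.6, -53.9, 90.1]
tcp_rot: [3.138, 0.001, 1.667]
contact_force: [4.1, 1.1, 1.8]
clock: 12.1
eef_pos: [566.3, -53.9, 88.4]
tcp_rot: [3.136, 0.001, 1.667]
contact_force: [6.1, 2.1, 8.4]
```

```bash
python3 -m handwheel '0 0 0 0 2.5 1 0.3;0 0 0 0 0 0 0.3' |head -4; python3 -m handwheel '0 0 0 0 1.5 1 0.3;0 0 0 0 0 0 0.3;0 0 0 0 0 0 0.3' |head -4
```

```text
clock: 12.27
eef_pos: [566.6, -53.7, 88.0]
tcp_rot: [3.14, 0.0, 1.666]
contact_force: [-5.4, 0.5, 24.1]
clock: 12.52
eef_pos: [566.6, -53.7, 87.9]
tcp_rot: [-3.141, 0.0, 1.666]
contact_force: [-15.0, -0.6, 39.8]
```

The pipe is seated on both flanks: axis about 119.7 mm, x = 566.6. I'll take the load off and open.

```bash
python3 -m handwheel '0 0 0 0 -1.5 -2.5 0.3;0 0 0 0 0 0 0.3' |head -4; python3 -m handwheel '0 0 0 0 0 0 0.7;0 0 0 0 0 0 0.7;0 0 0 0 0 0 0.9;0 0 0 0 0 0 1;0 0 0 0 0 0 1';  python3 -m handwheel '0 0 0 0 0 -10 1;0 0 0 0 0 -25 1;0 0 0 0 0 -30 1;0 0 0 0 0 -40 1;0 0 0 0 0 -40 1';  python3 -m handwheel '0 0 0 0 0 -40 1;0 0 0 -40 0 0 1;0 0 0 -40 0 0 1;0 0 0 -40 0 0 1;0 0 0 -40 0 0 1' | head -2;python3 -m handwheel '0 0 0 0 0 0 1' | head -2
python3 - <<'E'
from h import *
import pickle
T=cams.camera_params('top');S=cams.camera_params('scene');W=cams.camera_params('wrist')
for n in('top','scene','wrist'): cv2.imwrite(f'pics/q_{n}.png',cams.grab_frame(n)[:,:,::-1])
pickle.dump(W,open('w2.pkl','wb'))
th=.0936;R=np.array([[np.cos(th),-np.sin(th)],[np.sin(th),np.cos(th)]]);o=np.array([560,-55.3])
f=lambda x,y,z:np.r_[R@[x,y]+o,z]
A=[f(0,y,120) for y in(-100,0,100)]
for n,cp in(('top',T),('scene',S),('wrist',W)):
    im=cv2.imread(f'pics/q_{n}.png');pr=proj(cp,A);print(n,pr.round(0).tolist())
    if not(0<pr[1][0]<560 and 0<pr[1][1]<420): continue
    u0,v0=pr.min(0).astype(int)-14;u1,v1=pr.max(0).astype(int)+14
    m=cv2.inRange(cv2.cvtColor(im,cv2.COLOR_BGR2HSV),(0,0,115),(180,45,255))
    c=big(m,(max(u0,0),max(v0,0),u1,v1));print(cv2.minAreaRect(c));b=cv2.boxPoints(cv2.minAreaRect(c));print(((plane(cp,b,125)[:,:2]-o)@R).round(0).tolist())
E
```

```text
clock: 12.68
eef_pos: [566.3, -53.7, 88.3]
tcp_rot: [3.14, 0.0, 1.666]
contact_force: [0.3, 0.4, 11.5]
clock: 13.1
eef_pos: [565.3, -53.5, 86.7]
tcp_rot: [-3.141, -0.0, 1.667]
contact_force: [0.8, -0.9, 0.5]
opening: 1.001
grasp_force: 0.0
clock: 13.52
eef_pos: [564.9, -53.5, 233.8]
tcp_rot: [-3.14, -0.0, 1.667]
contact_force: [1.1, -0.3, -0.9]
opening: 0.994
grasp_force: 0.0
clock: 13.93
eef_pos: [581.0, -214.3, 273.6]
clock: 14.02
eef_pos: [581.2, -219.0, 273.0]
top [[312.0, 184.0], [277.0, 188.0], [242.0, 191.0]]
((283.0, 187.0), (34.0, 84.0), 90.0)
[[60.0, 97.0], [36.0, -141.0], [-60.0, -130.0], [-37.0, 107.0]]
scene [[241.0, 214.0], [268.0, 223.0], [297.0, 232.0]]
((269.0972900390625, 223.68377685546875), (62.49324417114258, 15.807114601135254), 17.10272979736328)
[[37.0, -96.0], [-27.0, -108.0], [-29.0, 104.0], [34.0, 111.0]]
wrist [[273.0, 114.0], [272.0, -25.0], [271.0, -203.0]]
```

In the scene view the pipe centre is at (269,224) against a predicted (268,223), with its ends at -102 and +107 mm, so it is bedded. Next I'll measure the clamp handle's end.

Run:
```python
from h import *
T=cams.camera_params('top');S=cams.camera_params('scene')
s0=cv2.cvtColor(cv2.imread('pics/scene0.png'),cv2.COLOR_BGR2GRAY);t0=cv2.cvtColor(cv2.imread('pics/top0.png'),cv2.COLOR_BGR2GRAY)
# bar end: columns where dark run exists
for n,im,us,vs in(('top',t0,range(322,348),(120,145)),('scene',s0,range(194,216),(180,208))):
    for u in us:
        v=np.flatnonzero(im[vs[0]:vs[1],u]<50)
        print(n,u,(v.min()+vs[0],v.max()+vs[0],len(v)) if len(v) else None,end='; ')
    print()
x,e=tri([(T,(337.5,129.5)),(S,(203.5,191.5))]);print(x,e)
th=.0936;R=np.array([[np.cos(th),-np.sin(th)],[np.sin(th),np.cos(th)]])
for o in([560,-55.3],[565,-55]): m=(x[:2]-o)@R;print(m,np.arctan2(x[2]-157,85-m[0]),np.hypot(x[2]-157,85-m[0]))
```

```text
top 322 (np.int64(127), np.int64(133), 6); top 323 (np.int64(127), np.int64(133), 6); top 324 (np.int64(126), np.int64(133), 8); top 325 (np.int64(126), np.int64(133), 7); top 326 (np.int64(126), np.int64(133), 8); top 327 (np.int64(126), np.int64(133), 6); top 328 (np.int64(126), np.int64(133), 7); top 329 (np.int64(126), np.int64(133), 5); top 330 (np.int64(126), np.int64(133), 6); top 331 (np.int64(126), np.int64(133), 5); top 332 (np.int64(126), np.int64(133), 8); top 333 (np.int64(126), np.int64(132), 5); top 334 (np.int64(125), np.int64(132), 7); top 335 (np.int64(125), np.int64(132), 7); top 336 (np.int64(125), np.int64(132), 8); top 337 (np.int64(127), np.int64(131), 5); top 338 None; top 339 None; top 340 None; top 341 None; top 342 None; top 343 None; top 344 None; top 345 None; top 346 None; top 347 None; 
scene 194 None; scene 195 None; scene 196 None; scene 197 None; scene 198 None; scene 199 None; scene 200 None; scene 201 None; scene 202 (np.int64(194), np.int64(194), 1); scene 203 (np.int64(191), np.int64(195), 5); scene 204 (np.int64(190), np.int64(196), 5); scene 205 (np.int64(190), np.int64(196), 3); scene 206 (np.int64(190), np.int64(196), 3); scene 207 (np.int64(190), np.int64(197), 5); scene 208 (np.int64(191), np.int64(197), 4); scene 209 (np.int64(191), np.int64(197), 3); scene 210 (np.int64(192), np.int64(197), 3); scene 211 (np.int64(192), np.int64(197), 3); scene 212 (np.int64(192), np.int64(198), 3); scene 213 (np.int64(192), np.int64(198), 4); scene 214 (np.int64(193), np.int64(198), 2); scene 215 (np.int64(194), np.int64(199), 3); 
[ 680.39149264 -207.24088794  321.60851077] [np.float64(0.9498625460406294), np.float64(0.9498625460407301)]
[ 105.66359473 -162.52799659] 1.6956748581147538 165.90040978354477
[ 100.65744213 -162.35936647] 1.6656302791817228 165.351496253092
```

```bash
python3 -m handwheel '0 0 0 0 0 -30 1;0 0 0 0 0 -30 1;0 0 0 0 0 -27 1;0 0 0 0 0 0 1;0 0 0 0 0 0 1'|head -4; python3 -c "
from h import *
go([680,-176,360],[np.pi,0,1.664])"
```

```text
clock: 14.58
eef_pos: [581.8, -211.6, 361.3]
tcp_rot: [3.138, 0.001, 1.669]
contact_force: [0.5, -0.2, -0.5]
t 14.5833 rotvec [0.0032 0.0012 0.0045] d(tool now) [ 25.8 101.2   1.6] d(tool after rot) [ 26.3 101.1   1.3]
```

```bash
python3 -m handwheel '0 0 0.004 8.7 33.7 0 1;0 0 0 8.7 33.7 0 1;0 0 0 8.7 33.7 1 1;0 0 0 0 0 0 1;0 0 0 0 0 0 1'|head -4; python3 -m handwheel '0 0 0 0 0 20 1;0 0 0 0 0 20 1;0 0 0 0 0 0 1;0 0 0 0 0 0 1'|head -5; python3 -m handwheel '0 0 0 0 0 14 1;0 0 0 0 0 13 1;0 0 0 0 0 0 1;0 0 0 0 0 0 1'|head -5
```

```text
clock: 15.0
eef_pos: [679.7, -175.3, 355.5]
tcp_rot: [-3.138, -0.001, 1.666]
contact_force: [-0.7, 0.3, -0.2]
clock: 15.33
eef_pos: [677.6, -177.1, 317.0]
tcp_rot: [-3.138, -0.001, 1.663]
contact_force: [-0.6, 0.2, 0.9]
opening: 1.003
clock: 15.67
eef_pos: [678.8, -177.4, 291.0]
tcp_rot: [-3.14, -0.0, 1.663]
contact_force: [-0.7, -0.1, -0.0]
opening: 1.003
```

```bash
python3 -m handwheel '0 0 0 0 0 0 0;0 0 0 0 0 0 0;0 0 0 0 0 0 0;0 0 0 0 0 0 0;0 0 0 0 0 0 0' 30; python3 -m handwheel '0 0 0 0 0 0 0;0 0 0 0 0 0 0'
```

```text
clock: 16.08
eef_pos: [679.6, -177.4, 291.7]
tcp_rot: [3.141, 0.0, 1.663]
contact_force: [2.5, -0.5, 1.3]
opening: 0.299
grasp_force: 1.0
clock: 16.25
eef_pos: [679.8, -177.4, 291.8]
tcp_rot: [3.14, 0.0, 1.663]
contact_force: [0.6, 0.4, 4.1]
opening: 0.246
grasp_force: 29.3
```

The bar is gripped: opening 0.246, about 21 mm. Now I'll follow the arc down.

```bash
python3 -m handwheel '0 0 0 0 -19.8 -1 0;0 0 0 0 -19.7 1.4 0;0 0 0 0 -19.4 3.8 0;0 0 0 0 -18.9 6 0;0 0 0 0 0 0 0'; python3 -m handwheel '0 0 0 0 -18 8.3 0;0 0 0 0 -16.8 10.3 0;0 0 0 0 -15.5 12.3 0;0 0 0 0 0 0 0'
```

```text
clock: 16.67
eef_pos: [598.9, -185.3, 281.1]
tcp_rot: [-3.14, 0.001, 1.662]
contact_force: [-3.5, -1.4, 5.3]
opening: 0.248
grasp_force: 31.3
clock: 17.0
eef_pos: [549.1, -190.1, 248.4]
tcp_rot: [-3.139, 0.001, 1.662]
contact_force: [-1.4, -4.9, -1.3]
opening: 0.25
grasp_force: 31.0
```

```bash
python3 -m handwheel '0 0 0 0 -13.9 14.1 0;0 0 0 0 -12.2 15.6 0;0 0 0 0 -10.2 17 0;0 0 0 0 0 0 0'; python3 -m handwheel '0 0 0 0 -8 18.1 0;0 0 0 0 -5.9 18.9 0;0 0 0 0 -3.5 14 0;0 0 0 0 0 0 0;0 0 0 0 0 0 0'
```

```text
clock: 17.33
eef_pos: [515.3, -193.2, 201.2]
tcp_rot: [3.141, 0.001, 1.663]
contact_force: [6.3, -4.0, -6.4]
opening: 0.247
grasp_force: 30.6
clock: 17.75
eef_pos: [501.1, -194.7, 152.3]
tcp_rot: [3.137, 0.001, 1.662]
contact_force: [10.4, -1.0, -5.7]
opening: 0.243
grasp_force: 30.0
```

```bash
python3 -m handwheel '0 0 0 0 1 8 0;0 0 0 0 0 0 0'; python3 -m handwheel '0 0 0 0 1 8 0;0 0 0 0 0 0 0'|head -4;python3 -m handwheel '0 0 0 0 0.5 5 0;0 0 0 0 0 0 0'|head -4
```

```text
clock: 17.92
eef_pos: [500.4, -194.6, 143.6]
tcp_rot: [3.14, 0.001, 1.663]
contact_force: [4.9, -4.7, -2.9]
opening: 0.246
grasp_force: 30.5
clock: 18.08
eef_pos: [500.0, -194.5, 135.1]
tcp_rot: [-3.141, 0.001, 1.663]
contact_force: [1.5, -6.6, -2.4]
clock: 18.25
eef_pos: [500.0, -194.4, 131.5]
tcp_rot: [-3.139, 0.001, 1.663]
contact_force: [-6.0, -3.8, 14.1]
```

```bash
python3 -m handwheel '0 0 0 0 0.5 3 0;0 0 0 0 0 0 0'|head -4;python3 -m handwheel '0 0 0 0 0.5 2 0;0 0 0 0 0 0 0;0 0 0 0 0 0 0'|head -4
```

```text
clock: 18.42
eef_pos: [500.1, -194.5, 130.0]
tcp_rot: [-3.139, 0.001, 1.663]
contact_force: [-14.1, -2.5, 32.4]
clock: 18.67
eef_pos: [500.2, -194.5, 129.2]
tcp_rot: [-3.138, 0.001, 1.663]
contact_force: [-19.0, -0.4, 44.6]
```

```bash
python3 -m handwheel '0 0 0 0 -1.5 0 0;0 0 0 0 0 0 0.4;0 0 0 0 0 0 0.7;0 0 0 0 0 0 1;0 0 0 0 0 0 1';python3 -m handwheel '0 0 0 0 0 0 1;0 0 0 0 0 -5 1;0 0 0 0 0 -20 1;0 0 0 0 0 -30 1;0 0 0 0 0 -40 1';python3 -m handwheel '0 0 0 0 0 -40 1;0 0 0 0 0 -40 1;0 0 0 0 0 -40 1;0 0 0 0 0 0 1'
python3 - <<'E'
from h import *
S=cams.camera_params('scene');T=cams.camera_params('top')
f=cams.grab_frame('scene');t=cams.grab_frame('top');cv2.imwrite('pics/k_s.png',f[:,:,::-1]);cv2.imwrite('pics/k_t.png',t[:,:,::-1])
th=.0936;R=np.array([[np.cos(th),-np.sin(th)],[np.sin(th),np.cos(th)]]);o=np.array([562,-55])
# pipe visible area in scene
m=cv2.inRange(cv2.cvtColor(f,cv2.COLOR_RGB2HSV),(0,0,115),(180,45,255));c=big(m,(227,198,312,248));print(cv2.minAreaRect(c))
print('pred wing area',)
# starter
for n,im,cp,roi in(('top',t,T,(85,175,165,245)),('scene',f,S,(360,245,445,310))):
    hs=cv2.cvtColor(im,cv2.COLOR_RGB2HSV)
    w=big(cv2.inRange(hs,(0,0,150),(180,50,255)),roi);rc=cv2.minAreaRect(w);print(n,'panel',rc,cv2.boxPoints(rc).round(1).tolist())
E
```

```text
clock: 19.08
eef_pos: [499.7, -193.6, 125.6]
tcp_rot: [-3.14, -0.001, 1.663]
contact_force: [0.4, -0.1, 0.3]
opening: 0.805
grasp_force: 0.0
clock: 19.5
eef_pos: [498.5, -193.2, 220.3]
tcp_rot: [-3.137, -0.002, 1.663]
contact_force: [1.0, -0.8, 0.1]
opening: 0.999
grasp_force: 0.0
clock: 19.83
eef_pos: [503.3, -195.0, 350.0]
tcp_rot: [3.131, 0.005, 1.663]
contact_force: [1.1, -0.6, 0.1]
opening: 1.001
grasp_force: 0.0
((273.2264404296875, 225.79246520996094), (53.144920349121094, 15.783287048339844), 15.018359184265137)
pred wing area
top panel ((124.57693481445312, 211.88461303710938), (42.92497253417969, 57.99852752685547), 85.03025817871094) [[93.80000305175781, 193.0], [151.60000610351562, 188.0], [155.3000030517578, 230.8000030517578], [97.5, 235.8000030517578]]
scene panel ((402.33416748046875, 271.3305358886719), (60.659385681152344, 23.607133865356445), 17.1759033203125) [[369.8999938964844, 273.70001220703125], [376.79998779296875, 251.10000610351562], [434.79998779296875, 269.0], [427.79998779296875, 291.6000061035156]]
```

The clamp is down and released. Next I'll locate the starter roughly and turn the tool for it.

```bash
python3 - <<'E'
from h import *
T=cams.camera_params('top');S=cams.camera_params('scene')
t=np.array([[93.8,193],[151.6,188],[155.3,230.8],[97.5,235.8]]);s=np.array([[434.8,269],[376.8,251.1],[369.9,273.7],[427.8,291.6]])
# pair by geometry: top order BL(+y,+x),BR(-y,+x),FR,FL ; scene candidates
for perm in([3,2,1,0],):
    P=[tri([(T,t[i]),(S,s[perm[i]])]) for i in range(4)]
    for p,e in P: print(p.round(1),round(e[0],1))
P=np.array([p for p,e in P]);c=P.mean(0);n=np.linalg.svd(P-c)[2][2];n*=np.sign(n[2]);print('c',c,'n',n,'slope',np.degrees(np.arccos(n[2])),'yaw of n',np.arctan2(-n[1],-n[0]))
# wing rough: dark in top/scene
for n_,f,roi,cp in(('top','k_t',(100,195,135,240),T),('scene','k_s',(395,252,425,285),S)):
    im=cv2.imread(f'pics/{f}.png');c_=big(cv2.inRange(im,(0,0,0),(55,55,55)),roi);print(n_,cv2.boundingRect(c_),cv2.minAreaRect(c_)[0])
s_=r.sense();W=cams.camera_params('wrist');R=Ro.from_euler('xyz',s_['tcp_rot']);print('cam in tool',R.inv().apply(ray(W,[[1,1]])[0]-s_['eef_pos']))
E
python3 -m handwheel '0 0 -0.121 0 0 0 1;0 0 -0.121 0 0 0 1;0 0 -0.121 0 0 0 1;0 0 -0.121 0 0 0 1;0 0 -0.121 0 0 0 1'|head -3;python3 -m handwheel '0 0 -0.121 0 0 0 1;0 0 -0.121 0 0 0 1;0 0 -0.121 0 0 0 1;0 0 -0.121 0 0 0 1;0 0 -0.121 0 0 0 1'|head -3;python3 -m handwheel '0 0 -0.121 0 0 0 1;0 0 -0.121 0 0 0 1;0 0 -0.121 0 0 0 1;0 0 0 0 0 0 1'|head -3
```

```text
[550.3 480.7  85.8] 4.5
[566.3 307.9  84.3] 2.2
[445.3 299.6  46.8] 7.2
[428.1 481.   42.3] 3.3
c [497.49326513 392.28333547  64.83849783] n [-0.31552862 -0.02105111  0.94868253] slope 18.435088397757617 yaw of n 0.06661823888953218
top (111, 205, 14, 24) (117.42623901367188, 216.81149291992188)
scene (404, 267, 14, 9) (410.5, 271.0)
cam in tool [  83.27792725   -1.06361436 -149.62423758]
clock: 20.35
eef_pos: [499.4, -193.5, 339.4]
tcp_rot: [-3.14, -0.003, 2.274]
clock: 20.77
eef_pos: [499.4, -193.5, 339.4]
tcp_rot: [3.141, -0.003, 2.879]
clock: 21.1
eef_pos: [499.4, -193.6, 339.5]
tcp_rot: [3.14, -0.003, -3.042]
```

```bash
python3 -c "
from h import *
go([450,405,300],[np.pi,0,-3.06])"
```

```text
t 21.1 rotvec [ 0.0015 -0.0029  0.0182] d(tool now) [-10.6 600.4  40.4] d(tool after rot) [5.000e-01 6.006e+02 3.950e+01]
```

```bash
python3 -m handwheel '0 0 0.018 0 40 2.6 1;0 0 0 0 40 2.6 1;0 0 0 0 40 2.6 1;0 0 0 0 40 2.6 1;0 0 0 0 40 2.6 1'|head -2;python3 -m handwheel '0 0 0 0 40 2.6 1;0 0 0 0 40 2.6 1;0 0 0 0 40 2.6 1;0 0 0 0 40 2.6 1;0 0 0 0 40 2.6 1'|head -2;python3 -m handwheel '0 0 0 0 40 2.6 1;0 0 0 0 40 2.6 1;0 0 0 0 40 2.6 1;0 0 0 0 40 2.6 1;0 0 0 0 40 2.6 1'|head -2;python3 -m handwheel '0 -0.122 0 0 0 0 1;0 -0.122 0 0 0 0 1;0 -0.122 0 0 0 0 1;0 -0.122 0 0 0 0 1;0 0 0 0 0 0 1'
python3 - <<'E'
from h import *
import pickle
s=r.sense();W=cams.camera_params('wrist');f=cams.grab_frame('wrist');cv2.imwrite('pics/w3.png',f[:,:,::-1]);pickle.dump(W,open('w3.pkl','wb'))
R=Ro.from_euler('xyz',s['tcp_rot']);print('cam in tool',R.inv().apply(ray(W,[[1,1]])[0]-s['eef_pos']))
print(proj(W,[[497,392,65],[485,415,95],[450,300,47],[565,308,84],[550,480,85],[430,480,44]]).round(0).tolist())
E
```

```text
clock: 21.52
eef_pos: [483.2, 7.1, 327.2]
clock: 21.93
eef_pos: [467.9, 206.6, 314.2]
clock: 22.35
eef_pos: [452.8, 405.9, 300.9]
clock: 22.77
eef_pos: [450.4, 402.3, 298.8]
tcp_rot: [-3.139, 0.49, -3.065]
contact_force: [-0.2, -0.6, -0.8]
opening: 1.0
grasp_force: 0.0
cam in tool [  82.93512134    0.59321856 -149.97886593]
[[267.0, 104.0], [290.0, 111.0], [174.0, 44.0], [190.0, 162.0], [342.0, 161.0], [363.0, 36.0]]
```

View pics/w3.png

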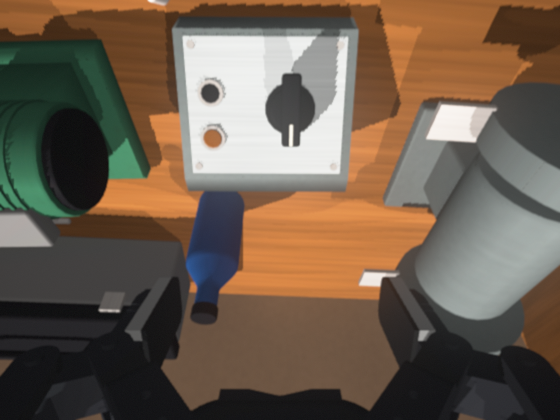

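The wrist view shows the boss centre at (290,110), the wing from (291,73) to (291,147) with a white mark at its up-slope end, and buttons at (211,92) and (213,137). The camera is fixed in the tool frame in both poses, so the roughly 32 mm shortfall lies along the tool axis. I'll move nearer for a second view and triangulate.

Run:
```python
from h import *
import pickle
W=pickle.load(open('w3.pkl','rb'))
G=plane(W,[[291,110]],100)[0];print(G)
print('wing ends',plane(W,[[291,75],[291,146]],100))
T=Ro.from_matrix(np.c_[[-.883,0,-.4695],[0,1,0],[.4695,0,-.883]]);T=Ro.from_euler('z',.08)*T
n=-T.as_matrix()[:,2];rpy=T.as_euler('xyz');print(rpy)
go(G+n*90,rpy)
```

```text
[481.1085399  415.06256589 100.        ]
wing ends [[447.02579119 411.75002789 100.        ]
 [522.59364425 419.09429645 100.        ]]
[-3.14159265  0.4886927  -3.06159265]
t 22.8167 rotvec [-0.0036 -0.0042 -0.0018] d(tool now) [ 66.    9.5 101.3] d(tool after rot) [ 66.4   9.3 101. ]
```

```bash
python3 -m handwheel '0 0 0 16.5 2.4 25.3 1;0 0 0 16.5 2.4 25.3 1;0 0 0 16.5 2.4 25.3 1;0 0 0 16.5 2.4 25.3 1;0 0 0 0 0 0 1';python3 -m handwheel '0 0 0 0 0 0 1;0 0 0 0 0 0 1'|head -2
python3 - <<'E'
from h import *
import pickle
s=r.sense();W2=cams.camera_params('wrist');f=cams.grab_frame('wrist');cv2.imwrite('pics/w4.png',f[:,:,::-1]);pickle.dump(W2,open('w4.pkl','wb'))
W1=pickle.load(open('w3.pkl','rb'));i1=cv2.imread('pics/w3.png');i2=f[:,:,::-1]
def feats(im,cp,roiW,label):
    hs=cv2.cvtColor(im,cv2.COLOR_BGR2HSV)
    p=big(cv2.inRange(im,(120,120,120),(255,255,255)),roiW); 
    hull=cv2.convexHull(p);q=cv2.approxPolyDP(hull,.03*cv2.arcLength(hull,True),True).reshape(-1,2)
    m=np.zeros(im.shape[:2],np.uint8);cv2.drawContours(m,[hull],-1,255,-1)
    d=cv2.inRange(im,(0,0,0),(60,60,60))&m
    n,l,st,ce=cv2.connectedComponentsWithStats(d);o=[(st[k].tolist(),ce[k].round(1).tolist()) for k in range(1,n) if st[k,4]>100]
    mo=cv2.moments(cv2.inRange(hs,(5,150,60),(22,255,255))&m,True)
    print(label,'panel',q.tolist(),'dark',o,'orange',mo['m10']/max(mo['m00'],1),mo['m01']/max(mo['m00'],1),mo['m00'])
feats(i1,W1,(175,15,360,190),'1')
pr=proj(W2,plane(W1,[[183,28],[348,22],[346,176],[194,178],[291,110]],80)).round(0);print(pr.tolist())
u0,v0=np.maximum(pr.min(0)-30,0).astype(int);u1,v1=(pr.max(0)+30).astype(int)
feats(np.ascontiguousarray(i2),W2,(u0,v0,u1,min(v1,275)),'2')
E
```

```text
clock: 23.23
eef_pos: [440.9, 410.4, 176.1]
tcp_rot: [-3.135, 0.48, -3.066]
contact_force: [-0.4, -0.7, -1.4]
opening: 0.997
grasp_force: 0.0
clock: 23.4
eef_pos: [443.6, 413.6, 183.4]
1 panel [[357, 30], [344, 185], [187, 184], [175, 29]] dark [] orange 211.32051282051282 138.62820512820514 156.0
[[130.0, 107.0], [351.0, 100.0], [348.0, 259.0], [163.0, 261.0], [278.0, 195.0]]
2 panel [[362, 97], [348, 274], [149, 273], [126, 96]] dark [([268, 156, 40, 49, 700], [292.7, 180.0])] orange 179.2536231884058 227.268115942029 276.0
```

```bash
python3 -c "
import cv2,numpy as np
a=cv2.imread('pics/w3.png')[60:160,190:330];b=cv2.imread('pics/w4.png')[130:270,160:340]
cv2.imwrite('pics/ab.png',np.hstack([cv2.resize(a,(0,0),fx=2.5,fy=2.5,interpolation=2)[:250],cv2.resize(b,(0,0),fx=2.5,fy=2.5,interpolation=2)[:250]]) if 0 else np.hstack([np.vstack([cv2.resize(a,(350,250),interpolation=2),np.zeros((100,350,3),np.uint8)]),cv2.resize(b,(450,350),interpolation=2)]))"
```

```text
(no output)
```

View pics/ab.png

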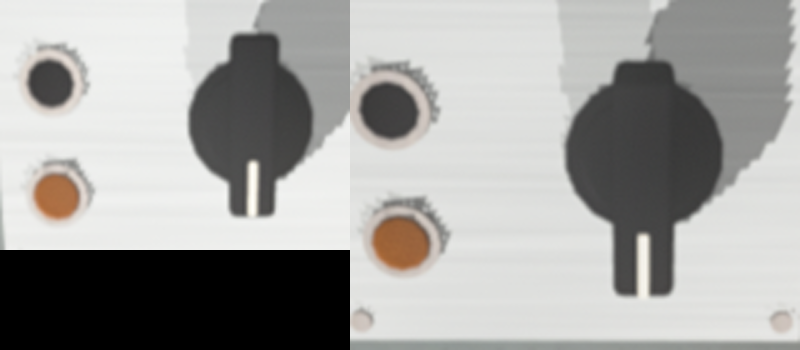

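The picture shows the boss at (290,108) in view 1 and (278,191) in view 2. The wing ends are at (291.6,73.6) and (290.8,146.4) in view 1, and at (277.6,154.4) and (277.2,248.4) in view 2. I'll triangulate these.

```bash
cat > wing.py <<'E'
from h import *
import pickle
A=pickle.load(open('w3.pkl','rb'));B=pickle.load(open('w4.pkl','rb'))
F={'boss':((290,108.4),(277.6,191.2)),'e_lo':((291.6,73.6),(277.6,154.4)),'e_hi':((290.8,146.4),(277.2,248.4)),'blk':((210.4,93.2),(175.6,174)),'org':((212.8,138),(180.4,226.8))}
P={}
for k,(a,b) in F.items():
    P[k],e=tri([(A,a),(B,b)]);print(k,P[k].round(1),round(e[0],2))
w=P['e_hi']-P['e_lo'];print('wing len',np.linalg.norm(w),'dir',w/np.linalg.norm(w),'slope',np.degrees(np.arcsin(w[2]/np.linalg.norm(w))),'yaw',np.arctan2(w[1],w[0]))
yaw=np.arctan2(w[1],w[0])
b=P['org']-P['blk'];print('btn slope',np.degrees(np.arcsin(b[2]/np.linalg.norm(b))),'yaw',np.arctan2(b[1],b[0]))
M=Ro.from_euler('z',yaw)*Ro.from_matrix(np.c_[[-.883,0,-.4695],[0,1,0],[.4695,0,-.883]])
n=-M.as_matrix()[:,2];mid=(P['e_lo']+P['e_hi'])/2
print('n',n,'mid above boss along n',(mid-P['boss'])@n,'mid vs buttons',(mid-(P['org']+P['blk'])/2)@n,'offset in plane',M.inv().apply(mid-P['boss']))
G=mid-12*n;print('grip',G)
E
python3 - <<'E'
from wing import *
go(G+n*60,M.as_euler('xyz'))
E
```

```text
boss [494.6 416.   74.4] 0.12
e_lo [458.5 413.8  73.2] 0.18
e_hi [505.8 416.8 123.5] 0.04
blk [486.6 334.8  69.3] 0.05
org [525.1 337.6  91.2] 0.0
wing len 69.11365445127963 dir [0.68420217 0.04321934 0.72801063] slope 46.71987679138294 yaw 0.06308368729280768
btn slope 29.601472839984808 yaw 0.07229310037377686
n [-0.46853817 -0.02959639  0.88294736] mid above boss along n 27.043084765019728 mid vs buttons 24.76385917153262 offset in plane [ -0.15348711   0.09605064 -27.04308477]
grip [487.72991741 415.62797003  87.7124196 ]
t 23.45 rotvec [0.0073 0.0004 0.0093] d(tool now) [ 6.4 -1.4 45.8] d(tool after rot) [ 6.4 -1.1 45.8]
```

```bash
sed -i 's/^yaw=.*/yaw=0.07/; s/^G=mid.*/G=P["boss"]+22*n;print("grip",G)/' wing.py; python3 -m handwheel '0.007 0 0.003 6 -1 15 0.6;0 0 0 0 0 15 0.6;0 0 0 0 0 15 0.6;0 0 0 0 0 0 0.6;0 0 0 0 0 0 0.6'; python3 - <<'E' | tail -1
from wing import *
go(G-n*26.5,M.as_euler('xyz'))
E
```

```text
clock: 23.87
eef_pos: [459.0, 413.3, 140.8]
tcp_rot: [-3.137, 0.489, -3.07]
contact_force: [-0.7, 0.5, 0.5]
opening: 0.603
grasp_force: 0.0
t 23.8667 rotvec [-0.0039  0.0001  0.001 ] d(tool now) [-0.4  0.5 80. ] d(tool after rot) [-0.4  0.2 80. ]
```

```bash
python3 -m handwheel '0 0 0 0 0 20 0.6;0 0 0 0 0 20 0.6;0 0 0 0 0 15 0.6;0 0 0 0 0 0 0.6;0 0 0 0 0 0 0.6'|head -4; python3 -m handwheel '0 0 0 0 0 8 0.6;0 0 0 0 0 0 0.6'|head -4; python3 -m handwheel '0 0 0 0 0 7 0.6;0 0 0 0 0 0 0.6'|head -4;  python3 -m handwheel '0 0 0 0 0 5 0.6;0 0 0 0 0 0 0.6;0 0 0 0 0 0 0.6'|head -4; python3 - <<'E' | tail -1
from wing import *
go(G-n*26.5,M.as_euler('xyz'))
E
```

```text
clock: 24.28
eef_pos: [484.2, 414.8, 92.0]
tcp_rot: [-3.137, 0.489, -3.07]
contact_force: [-0.7, -0.5, 0.6]
clock: 24.45
eef_pos: [488.0, 415.3, 84.6]
tcp_rot: [-3.137, 0.489, -3.069]
contact_force: [-0.1, 0.2, 0.7]
clock: 24.62
eef_pos: [491.1, 415.1, 77.4]
tcp_rot: [-3.136, 0.488, -3.069]
contact_force: [-0.4, -1.5, -0.6]
clock: 24.87
eef_pos: [493.2, 415.0, 73.0]
tcp_rot: [-3.136, 0.488, -3.069]
contact_force: [0.6, -0.1, -0.4]
t 24.8667 rotvec [-0.0045 -0.001   0.0026] d(tool now) [-2.   0.9  4. ] d(tool after rot) [-2.   0.8  4. ]
```

```bash
python3 -m handwheel '0 0 0 -1.5 0.5 4 0.6;0 0 0 0 0 0 0.6'|head -4; python3 -m handwheel '0 0 0 0 0 0 0;0 0 0 0 0 0 0;0 0 0 0 0 0 0;0 0 0 0 0 0 0;0 0 0 0 0 0 0' 60; python3 -m handwheel '0 0 0 0 0 0 0;0 0 0 0 0 0 0'; python3 -c "
from rig import r;print(r.sense()['wrist_torque'])"
```

```text
clock: 25.03
eef_pos: [496.7, 416.0, 70.2]
tcp_rot: [-3.136, 0.488, -3.069]
contact_force: [0.2, 0.3, 0.4]
clock: 25.45
eef_pos: [496.4, 415.4, 70.6]
tcp_rot: [-3.136, 0.488, -3.069]
contact_force: [-1.5, -4.0, 5.0]
opening: 0.2
grasp_force: 58.8
clock: 25.62
eef_pos: [496.4, 415.5, 70.6]
tcp_rot: [-3.136, 0.488, -3.069]
contact_force: [-2.7, -3.8, 5.9]
opening: 0.201
grasp_force: 59.1
[-0.38645598  0.2198792  -0.2345576 ]
```

The wing is gripped (opening 0.20, 17 mm). Now I'll turn it clockwise.

```bash
python3 -m handwheel '0 0 0.12 0 0 0 0;0 0 0.12 0 0 0 0;0 0 0.12 0 0 0 0;0 0 0 0 0 0 0'; python3 -c "
from rig import r;print(r.sense()['wrist_torque'],r.sense()['qpos'][5])"; python3 -m handwheel '0 0 0.12 0 0 0 0;0 0 0.12 0 0 0 0;0 0 0.12 0 0 0 0;0 0 0.12 0 0 0 0;0 0 0.12 0 0 0 0'; python3 -m handwheel '0 0 0.08 0 0 0 0;0 0 0 0 0 0 0';python3 -c "
from h import *
s=r.sense();print(s['wrist_torque'],s['qpos'][5]);from scipy.spatial.transform import Rotation as Ro
print((Ro.from_euler('xyz',[-3.136,.488,-3.069]).inv()*Ro.from_euler('xyz',s['tcp_rot'])).as_rotvec())"
```

```text
clock: 25.95
eef_pos: [496.4, 415.8, 70.6]
tcp_rot: [2.959, 0.455, 2.805]
contact_force: [-1.8, -4.8, 4.4]
opening: 0.203
grasp_force: 58.9
[-0.30112504  0.15257247 -0.09337962] 0.32330984619184555
clock: 26.37
eef_pos: [496.6, 416.2, 70.8]
tcp_rot: [2.733, 0.275, 2.193]
contact_force: [-0.6, -1.8, 4.3]
opening: 0.204
grasp_force: 58.7
clock: 26.53
eef_pos: [496.7, 416.3, 70.8]
tcp_rot: [2.713, 0.243, 2.119]
contact_force: [0.8, -0.8, 3.5]
opening: 0.202
grasp_force: 58.8
[-0.14002988 -0.06140833  0.04906287] 0.9983259529441371
[-1.22537352e-03 -1.57238536e-04  1.04037745e+00]
```

```bash
python3 -m handwheel '0 0 0.05 0 0 0 0;0 0 0.03 0 0 0 0;0 0 0 0 0 0 0;0 0 0 0 0 0 0;0 0 0 0 0 0 0';python3 -c "
from h import *
s=r.sense();print(s['wrist_torque'],s['qpos'][5])
print((Ro.from_euler('xyz',[-3.136,.488,-3.069]).inv()*Ro.from_euler('xyz',s['tcp_rot'])).as_rotvec())"
```

```text
clock: 26.95
eef_pos: [496.7, 416.3, 70.8]
tcp_rot: [2.698, 0.214, 2.054]
contact_force: [-0.9, -1.8, 5.1]
opening: 0.207
grasp_force: 62.7
[-0.85946375 -0.17167786  1.24223555] 1.070270373724979
[-1.45868438e-03 -7.07386939e-04  1.11060109e+00]
```

The torque has jumped to about 1.5 N m, so the handle is at its stop. I'll hold about a second, turn back with it, then let go.

```bash
Z='0 0 0 0 0 0 0;0 0 0 0 0 0 0;0 0 0 0 0 0 0;0 0 0 0 0 0 0;0 0 0 0 0 0 0' ; python3 -m handwheel '0 0 0 0 0 0 0;0 0 0 0 0 0 0;0 0 0 0 0 0 0;0 0 0 0 0 0 0;0 0 0 0 0 0 0'|head -3; python3 -m handwheel '0 0 0 0 0 0 0;0 0 0 0 0 0 0;0 0 0 0 0 0 0;0 0 0 0 0 0 0;0 0 0 0 0 0 0'|head -3; python3 -m handwheel '0 0 -0.12 0 0 0 0;0 0 -0.12 0 0 0 0;0 0 -0.12 0 0 0 0;0 0 -0.12 0 0 0 0;0 0 -0.12 0 0 0 0'|head -3;python3 -m handwheel '0 0 -0.12 0 0 0 0;0 0 -0.12 0 0 0 0;0 0 -0.12 0 0 0 0;0 0 -0.12 0 0 0 0;0 0 -0.04 0 0 0 0';python3 -m handwheel '0 0 0 0 0 0 0;0 0 0 0 0 0 0.6;0 0 0 0 0 0 0.6;0 0 0 0 0 0 0.6;0 0 0 0 0 0 0.6'; python3 -m handwheel '0 0 0 0 0 -20 0.6;0 0 0 0 0 -30 0.6;0 0 0 0 0 -40 0.6;0 0 0 0 0 -40 0.6;0 0 0 0 0 0 0.6'
python3 - <<'E'
from wing import *
W=cams.camera_params('wrist');f=cams.grab_frame('wrist')[:,:,::-1];cv2.imwrite('pics/z.png',f)
print(proj(W,[P['e_lo'],P['e_hi'],P['boss']]).round(0).tolist())
s=r.sense();print(s['clock'])
u,v=proj(W,[P['boss']])[0].astype(int)
m=cv2.inRange(np.ascontiguousarray(f),(0,0,0),(85,85,85));c=big(m,(u-55,max(v-70,0),u+55,v+70));print('wing axis',cv2.minAreaRect(c),cv2.fitLine(c,2,0,.01,.01).ravel())
S=cams.grab_frame('scene');mm=cv2.inRange(cv2.cvtColor(S,cv2.COLOR_RGB2HSV),(0,0,115),(180,45,255));print(cv2.minAreaRect(big(mm,(227,198,312,248))))
d=np.abs(S[:,:,::-1].astype(int)-cv2.imread('pics/k_s.png')).max(2)[190:260,210:320];print('changed px round machine',(d>40).sum())
E
```

```text
clock: 27.37
eef_pos: [496.7, 416.3, 70.8]
tcp_rot: [2.698, 0.214, 2.054]
clock: 27.78
eef_pos: [496.8, 416.3, 70.9]
tcp_rot: [2.698, 0.214, 2.054]
clock: 28.2
eef_pos: [496.5, 415.9, 70.7]
tcp_rot: [2.893, 0.425, 2.651]
clock: 28.62
eef_pos: [496.4, 415.4, 70.6]
tcp_rot: [-3.129, 0.488, -3.055]
contact_force: [-3.1, -4.4, 7.1]
opening: 0.197
grasp_force: 59.4
clock: 29.03
eef_pos: [496.3, 416.1, 70.2]
tcp_rot: [-3.136, 0.488, -3.067]
contact_force: [0.7, -0.3, 0.1]
opening: 0.601
grasp_force: 0.0
clock: 29.45
eef_pos: [435.1, 414.7, 191.6]
tcp_rot: [3.14, 0.493, -3.07]
contact_force: [1.0, 1.4, 1.2]
opening: 0.598
grasp_force: 0.0
boss [494.6 416.   74.4] 0.12
e_lo [458.5 413.8  73.2] 0.18
e_hi [505.8 416.8 123.5] 0.04
blk [486.6 334.8  69.3] 0.05
org [525.1 337.6  91.2] 0.0
wing len 69.11365445127963 dir [0.68420217 0.04321934 0.72801063] slope 46.71987679138294 yaw 0.06308368729280768
btn slope 29.601472839984808 yaw 0.07229310037377686
n [-0.46832227 -0.03283621  0.88294736] mid above boss along n 27.0426318528368 mid vs buttons 24.502581381920223 offset in plane [ -0.15433892   0.18291965 -27.04263185]
grip [484.34589063 415.2463913   93.78295161]
[[276.0, 156.0], [275.0, 246.0], [276.0, 191.0]]
29.5
wing axis ((275.5, 199.5), (87.0, 57.0), 90.0) [ 1.1894498e-02 -9.9992925e-01  2.7529926e+02  2.0389772e+02]
((273.3302001953125, 225.5943603515625), (53.158531188964844, 14.972299575805664), 15.945395469665527)
changed px round machine 1
```

The wing is back home (upright in the image, axis tilt 0.01), and the pipe and clamp haven't moved. I'll hand the job in.

```bash
python3 -m handwheel '0 0 0 0 0 -20 0.6;0 0 0 0 0 0 0.6;0 0 0 0 0 0 0.6;0 0 0 0 0 0 0.6'|head -1; python3 -c "
from rig import r;print(r.sign_off())"
```

```text
clock: 29.88
the job is handed in; nothing more can be done
None
```

The job is handed in at about 30 s of the 72 s allowed: the pipe is bedded and clamped, and the starter handle was turned to its stop, held for about a second and returned home; the judge's verdict wasn't shown.

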